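# Refit the console knob and hold it in to pair

### The job

Pair the desk speaker console: first slide its white selector all the way to the end with the green dot, then pick up the loose black knob, turn it so that its keyed bore matches the D-shaped shaft, push it fully home on the shaft and keep pressing so that knob and shaft are pushed right in against their spring. Finish while still holding the knob pressed in, do not let go; leave the selector at the green end and do not disturb the mug, the mouse or the stapler.

Things in the scene. Friction and masses are not known exactly. Their poses are not given: they have to be found in the camera images.
- console: Fixed grey console, 170 x 270 x 45 mm high; origin at the centre of its underside, x axis away from the robot, top panel 45 mm above the desk. The slide's middle lies at x 0, y +85 mm, the shaft at x 0, y -75 mm.
- slide_center (a point): Centre of the white selector grip on the console's top, a block 20 (along the slide) x 16 x 26 mm high. Its x axis is the direction to slide, towards the green dot (a pale dot marks the other end). Pinch it across its 16 mm (its y axis) or push it; the panel is 14 mm below this point. Friction about 2 N; it stays where it is left.
- slide (a joint): Travel of the selector in m: 0 at the pale end, 0.050 at the end stop by the green dot; it starts between 0 and 0.020.
- shaft_tip (a point): Centre of the top end of the upright brass D-shaft on the console; z up, x axis towards its flat. Diameter 12 mm, flat 3 mm from the axis, 14 mm long above a black collar 30 mm across whose white line lies on the flat's side. Tip chamfered 2 mm; at rest 23 mm above the panel. Stiff to turn (about 0.15 Nm), sprung downwards.
- shaft (a joint): How far the sprung shaft is pressed in, in m: 0 out, 0.004 fully in at its stop. It starts to give at 4.5 N and is fully in at 10.5 N.
- knob_center (a point): Centre (half-way up) of the loose black knob standing upright on the desk, about 45 g, 36 mm high: a round skirt 40 mm across, 7 mm high, and on it a bar grip 38 mm long (along x), 20 mm wide (along y; grip it across this) and 29 mm high. A white line on its top runs from the middle to the +x end.
- knob_bore (a point): Centre of the mouth of the knob's bore, in its underside, 18 mm below the centre. Bore 16 mm deep, 13.8 mm in diameter, with a flat 3.9 mm from the axis on the +x side, under the white line: on the shaft the knob's x axis points as the shaft's x axis does. Fully home, the skirt rests on the collar and this point is 14 mm below the shaft's tip.
- mug: Blue mug, 76 mm across, 90 mm high, with a handle on its +y side; origin at the centre of its underside. Leave it alone.
- mouse: Black computer mouse, 105 x 58 x 32 mm; origin at the centre of its underside. Leave it alone.
- stapler: Red and dark grey stapler, 130 x 34 x 48 mm; origin at the centre of its underside, x along its length. Leave it alone.
Things that resemble listed ones, but are neither listed nor needed, are in the scene too. Of the things like the part that bears knob_center, leave any that is turquoise; of the rest the larger one is meant.

How it is judged:
By the outcome, as a careful person would: the job done as asked, in the order asked, and still so for the second after the job is handed in, while the arm keeps its last pose, push and grip.
It also fails if it takes over 51 s, if anything falls off the work surface, if the arm or the gripper's body presses on something with over 40 N, if the wrist force passes 120 N, or if a joint passes its speed limit or range.

### The arm

A 6-joint arm with a two-finger parallel gripper is mounted at the origin on the work surface. World frame = base frame: x ahead of the robot, y to its left, z up, the work surface at z = 0. Lengths are in m, angles in rad, forces in N, time in s.
With the tool pointing down it reaches from about 0.375 to 0.9 m from the base axis. Payload 3.1 kg.
Tool frame: the origin (TCP) lies midway between the tips of the shut fingers; the grasp point (between the pads) lies 19 mm behind it; z points along the fingers, x is the direction in which the jaws open and shut, and the axes are right-handed (so a half turn about z gives the same grasp; the last joint's range is limited). The gripper opens to 87 mm and grips with 3 to 60 N. Pads are 19 mm wide; open, the fingers measure 117 mm over their backs; the gripper's body (75 mm by 190 mm) begins 51 mm behind the grasp point.
Start: joints at [1.163, 0.527, 1.433, -0, 1.181, -0.178], TCP at [0.142, 0.609, 0.223] pointing down, gripper open.
Joint ranges: [-3.08, 3.08], [-0.75, 2.2], [0.22, 2.44], [-1.43, 4.57], [0, 2.65], [-2.85, 2.85]. Speed limits (rad/s): [2.79, 2.79, 3.14, 3.14, 3.14, 3.14].

### API

Orientations are given as a unit quaternion [x, y, z, w].
In Python, from rig import * gives the robot as it stands.
- The arm moves only by the tool drive_tool, never from a script. Its argument "plan" is a list of rows, each an object with "offset": the shift along the tool's x, y, z in cm, a list of three; "delta_rot": the turn, a rotation vector about the tool's x, y, z in degrees, a list of three; "jaw": the finger opening in cm, from 0 to 8.7. In form: [{"offset": [dx, dy, dz], "delta_rot": [wx, wy, wz], "jaw": jaw}, ...]. A call has exactly 8 rows; each row is the pose to reach, as a shift and turn from the pose commanded when the call began, along the tool's axes at that moment; what a row does not reach only later rows make up. A row lasts 1/12 s, in which the tool goes at most 41.7 mm and 7.16 degrees, less where a joint would pass 70% of its speed; a pose out of reach is approached as far as the arm can. A call with a gripper value outside its range is refused whole. The fingers move at their own pace and stop on an object; "squeeze" is the grip in N (left out, the last holds). Time passes only in rows, so rows that repeat a pose let the fingers close, or fill a call up. It gives the time, the measured TCP pose, the force and the opening at its end, in the units of the state.
- get_obs(): the state, without advancing time (a new reading comes with each control period).
- camera(name): name is "side" or "top"; returns the picture (400x640x3 uint8, red, green, blue); there is no depth.
- calibration(name): a dict with "K" (3x3 intrinsics, pixels), "pose" (4x4, takes a point from camera to world coordinates). Camera axes: x right, y down, z forward; pixel columns grow to the right and rows downward; lengths in m; the calibration is good to about 2 mm. A picture is of the moment at which its call begins. calibration takes no time and is no camera call.
- hand_in(): hands the job in, once; it reports no verdict.
The state is a dict: "time": time; "q": joint angles; "joint_velocities": joint speeds; "joint_torque": joint torques, N m; "position": TCP position; "tool_rot": TCP orientation; "ft_force": force on the tool from outside, world axes, zero at the start; "moment": the same for the moment, N m; "grip_width": finger opening in m.
Only numpy, scipy, OpenCV 4.12 (cv2) and the standard library are available. Lean on these libraries where they do the work, as an engineer would, in place of code of your own. Each camera call takes 0.05 s, during which the arm holds its last target.

## Working session

There is one attempt and no reset: what is moved stays moved. The work goes in short steps, Python scripts to look and compute and a tool call to move; the robot and the scene stay as the last step left them, time stands still between calls to the robot, and variables do not carry over. Pictures are saved under pics/ and viewed, and the job is handed in when it is done.

Besides the shell and the picture viewer there is one more tool, called after "Call:" as name([rows], argument=value, ...), one row to a line, values as JSON. drive_tool: Moves the arm, as the interface text tells. Its arguments: {"type":"object","properties":{"plan":{"type":"array","items":{"type":"object","properties":{"offset":{"type":"array","items":{"type":"number"}},"delta_rot":{"type":"array","items":{"type":"number"}},"jaw":{"type":"number"}}}},"squeeze":{"type":"number"}},"required":["plan"]}

```bash
mkdir -p pics; ls; python3 - <<'E'
from rig import *
import cv2
for n in("side","top"):
    im=camera(n); cv2.imwrite(f"pics/{n}0.png",im[:,:,::-1])
    c=calibration(n); print(n,c["K"],c["pose"])
print(get_obs())
E
```

```text
pics
side [[454.29537075   0.         316.40971777]
 [  0.         454.29537075 191.83855967]
 [  0.           0.           1.        ]] [[ 0.98592607 -0.12299297  0.11323649  0.45649236]
 [-0.16670011 -0.6718568   0.72167827 -0.69691784]
 [-0.01268265 -0.73039796 -0.68290407  0.80134239]
 [ 0.          0.          0.          1.        ]]
top [[406.32968736   0.         320.11947425]
 [  0.         406.32968736 201.75206995]
 [  0.           0.           1.        ]] [[-0.01663266 -0.98911387  0.14620911  0.41943357]
 [-0.99983816  0.01745623  0.0043515   0.05035723]
 [-0.00685639 -0.14611307 -0.98924414  1.19659974]
 [ 0.          0.          0.          1.        ]]
{'time': 0.1, 'q': array([ 1.16249375e+00,  5.28376358e-01,  1.43375641e+00,  2.97337363e-06,
        1.18138344e+00, -1.78500327e-01]), 'joint_velocities': array([-0.00100823,  0.00102695, -0.0043157 , -0.00135928,  0.00144601,
       -0.00037883]), 'joint_torque': array([-1.64284347e-04, -4.40986061e+01, -1.77150285e+01,  6.35151076e-02,
        5.33924892e-02, -5.15029546e-05]), 'position': array([0.14207617, 0.60797526, 0.22167319]), 'tool_rot': array([ 7.83512904e-01,  6.21374769e-01, -8.48349912e-04,  4.53118092e-04]), 'ft_force': array([0.39372505, 0.31221333, 0.46062016]), 'moment': array([-0.01013385,  0.03571091, -0.04235492]), 'grip_width': 0.0870805322277428}
```

View pics/side0.png

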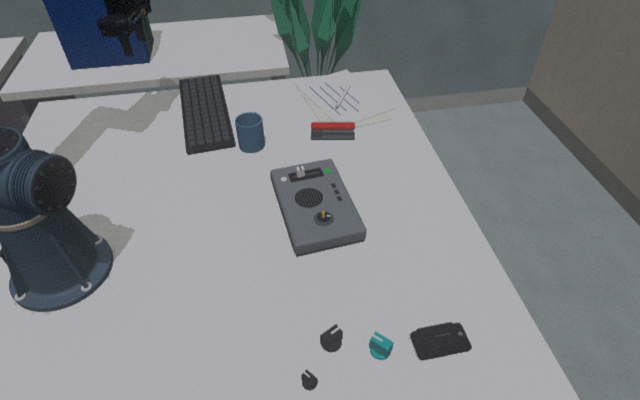

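View pics/top0.png

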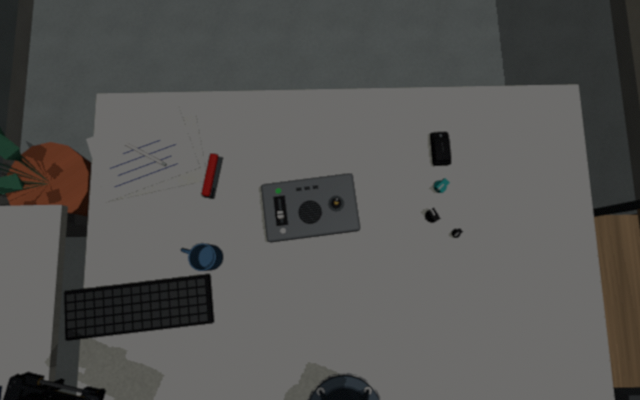

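The side view shows the console at about (318,205), with the selector at (300,172) and the shaft at (324,214). The large black knob is at (331,338), the small one at (309,380) and the turquoise one at (380,345). In the top view the selector is at (280,210), the shaft at (336,203) and the large knob at (432,215). I'll zoom in on these.

```bash
python3 - <<'E'
import cv2,numpy as np
s=cv2.imread("pics/side0.png");t=cv2.imread("pics/top0.png")
def crop(im,x,y,w,h,f,g=1):
    c=im[y:y+h,x:x+w]; c=np.clip(c.astype(float)*g,0,255).astype(np.uint8); return cv2.resize(c,None,fx=f,fy=f,interpolation=cv2.INTER_NEAREST)
cv2.imwrite("pics/a1.png",crop(s,265,155,105,100,6,1.3))
cv2.imwrite("pics/a2.png",crop(s,290,315,120,80,6,1.5))
cv2.imwrite("pics/a3.png",crop(t,255,170,110,75,7,2))
cv2.imwrite("pics/a4.png",crop(t,415,170,55,70,8,2))
E
```

```text
(no output)
```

View pics/a1.png

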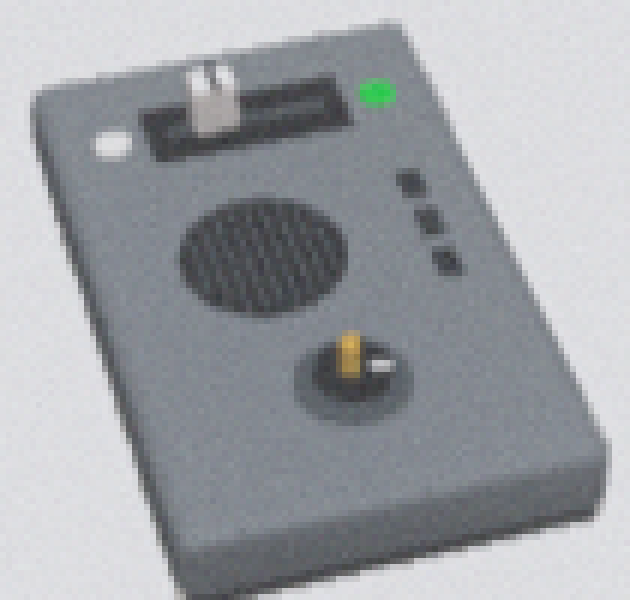

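View pics/a2.png

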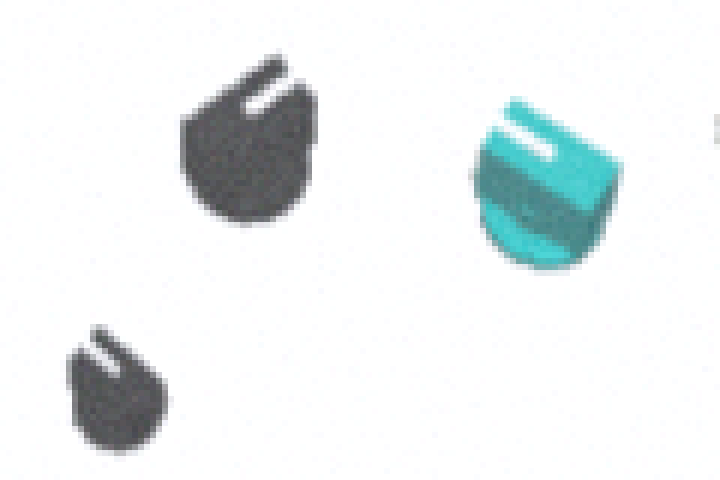

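View pics/a3.png

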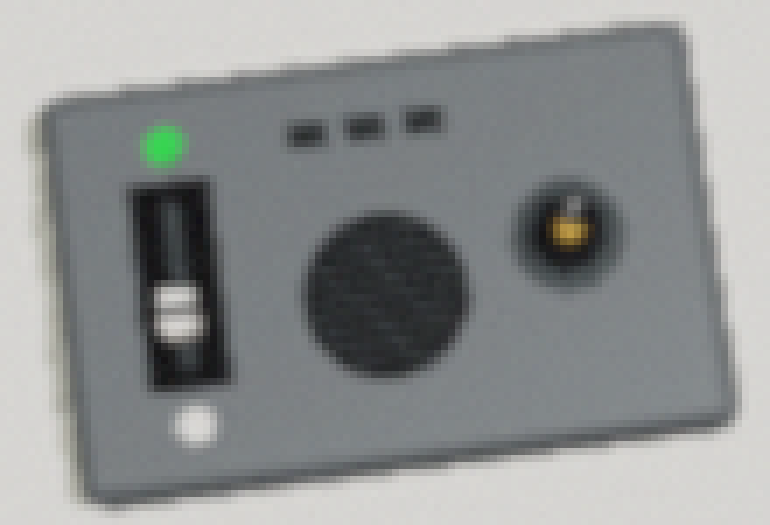

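View pics/a4.png

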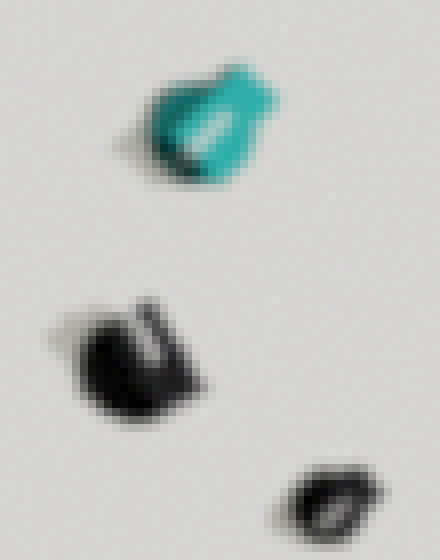

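```bash
cat > h.py <<'E'
import cv2,numpy as np
from rig import *
C={n:calibration(n) for n in("side","top")}
def ray(n,p):
    K,T=C[n]["K"],C[n]["pose"]; d=T[:3,:3]@np.linalg.inv(K)@np.array([p[0],p[1],1.]); return T[:3,3],d/np.linalg.norm(d)
def onz(n,p,z):
    o,d=ray(n,p); return o+d*(z-o[2])/d[2]
def tri(ps,pt):
    o1,d1=ray("side",ps);o2,d2=ray("top",pt)
    A=np.stack([d1,-d2],1); s=np.linalg.lstsq(A,o2-o1,rcond=None)[0]
    a=o1+d1*s[0];b=o2+d2*s[1]; return (a+b)/2,np.linalg.norm(a-b)
def proj(n,P):
    K,T=C[n]["K"],C[n]["pose"]; c=K@(T[:3,:3].T@(np.asarray(P)-T[:3,3])); return c[:2]/c[2]
def cen(w,x0,y0):
    ys,xs=np.mgrid[:w.shape[0],:w.shape[1]]; return np.array([(xs*w).sum()/w.sum()+x0,(ys*w).sum()/w.sum()+y0])
E
python3 - <<'E'
from h import *
S=cv2.imread("pics/side0.png").astype(float);T=cv2.imread("pics/top0.png").astype(float)
np.set_printoptions(precision=4,suppress=True)
def roi(im,x,y,w,h): return im[y:y+h,x:x+w]
def green(im,b):
    r=roi(im,*b); return cen(np.clip(r[:,:,1]-np.maximum(r[:,:,0],r[:,:,2])-25,0,None),b[0],b[1])
gs=green(S,(318,160,20,20)); gt=green(T,(270,182,20,16))
print("green",gs,gt,tri(gs,gt))
def white(im,b,th):
    r=roi(im,*b).min(2); return cen(np.clip(r-th,0,None),b[0],b[1])
ps=white(S,(278,174,11,11),140);pt=white(T,(277,224,11,13),75)
print("pale",ps,pt,tri(ps,pt))
def yel(im,b):
    r=roi(im,*b); w=np.clip(r[:,:,2]-r[:,:,0]-25,0,None); return cen(w,b[0],b[1]),w
bs,w=yel(S,(315,205,16,18));bt,w2=yel(T,(328,195,16,16))
print("brass",bs,bt,tri(bs,bt)); print(w.astype(int));print(w2.astype(int))
print("collar side");print(roi(S,316,206,20,22).min(2).astype(int))
print("collar top");print(roi(T,327,194,20,20).min(2).astype(int))
print("slide side");print(roi(S,290,160,20,22).min(2).astype(int))
print("slide top");print(roi(T,272,194,18,32).min(2).astype(int))
g=onz("top",gt,.045);p=onz("top",pt,.045);print("yaw dots top",np.degrees(np.arctan2(*(g-p)[1::-1])),np.linalg.norm(g-p))
g=onz("side",gs,.045);p=onz("side",ps,.045);print("yaw dots side",np.degrees(np.arctan2(*(g-p)[1::-1])),np.linalg.norm(g-p),g,p)
E
```

```text
green [327.3691 170.0531] [277.8452 190.3871] (array([0.6237, 0.1764, 0.0466]), np.float64(0.001631942875191556))
pale [283.278  178.5561] [282.5813 230.2627] (array([0.5087, 0.163 , 0.0475]), np.float64(0.0017947797439256884))
brass [322.94   213.3091] [335.7838 202.6255] (array([0.5828, 0.0112, 0.0623]), np.float64(0.0020677111316001052))
[[ 0  0  0  0  0  0  0  0  0  0  0  0  0  0  0  0]
 [ 0  0  0  0  0  0  0  0  0  0  0  0  0  0  0  0]
 [ 0  0  0  0  0  0  0  0  0  0  0  0  0  0  0  0]
 [ 0  0  0  0  0  0  0  0  0  0  0  0  0  0  0  0]
 [ 0  0  0  0  0  0  0  0  0  0  0  0  0  0  0  0]
 [ 0  0  0  0  0  0  0  0 10  3  0  0  0  0  0  0]
 [ 0  0  0  0  0  0  0 45 54 46  0  0  0  0  0  0]
 [ 0  0  0  0  0  0  9 59 66 55  0  0  0  0  0  0]
 [ 0  0  0  0  0  0  9 45 52 49  0  0  0  0  0  0]
 [ 0  0  0  0  0  0  6 31 37 38  0  0  0  0  0  0]
 [ 0  0  0  0  0  0  2 38 42 33  0  0  0  0  0  0]
 [ 0  0  0  0  0  0  0 38 38 32  0  0  0  0  0  0]
 [ 0  0  0  0  0  0  0  9 12  9  0  0  0  0  0  0]
 [ 0  0  0  0  0  0  0  0  0  0  0  0  0  0  0  0]
 [ 0  0  0  0  0  0  0  0  0  0  0  0  0  0
[... 7875 characters left out ...]
  19  12  20  42  58  62]
 [ 62  61  59  48  24  13  22  31  36  39  33  22  14  11  19  42  57  62]
 [ 60  61  59  49  27  11  13  15  24  31  30  20  13  13  18  37  54  61]
 [ 61  61  60  49  28  13   9  15  21  30  29  20  13  12  16  32  50  60]
 [ 61  61  59  51  31  14  13  13  20  23  24  19  11  12  15  29  49  60]
 [ 60  62  60  51  33  17  11  11  13  17  17  14  12  12  16  29  48  60]
 [ 60  62  60  53  35  15  11  14  15  18  20  22  24  26  29  38  51  61]
 [ 61  62  61  56  43  30  28  30  32  37  39  43  47  51  52  54  58  62]]
yaw dots top 6.582952668209205 0.1158632668384238
yaw dots side 6.1125240259273355 0.11598730568638722 [0.6233 0.1781 0.045 ] [0.5079 0.1657 0.045 ]
```

```bash
python3 - <<'E'
from h import *
S=cv2.imread("pics/side0.png").astype(float);T=cv2.imread("pics/top0.png").astype(float)
np.set_printoptions(precision=4,suppress=True)
print("kn side");print(S[322:356,318:346].min(2).astype(int))
print("kn top");print(T[204:226,422:444].min(2).astype(int))
u=np.array([np.cos(np.radians(6.4)),np.sin(np.radians(6.4)),0])
ls=cen(np.clip(S[214:218,326:332].min(2)-75,0,None),326,214); lt=cen(np.clip(T[197:201,334:340].min(2)-30,0,None),334,197)
print("line",ls,lt,tri(ls,lt),onz("side",ls,.054),onz("top",lt,.054))
# selector side/top
for z in (.045+.027,):
  pt=cen(np.clip(T[209:220,275:285].min(2)-45,0,None),275,209); print("sel top",pt,onz("top",pt,z))
  ps=cen(np.clip(S[164:171,295:306].min(2)-135,0,None),295,164); print("sel side",ps,onz("side",ps,z),tri(ps,pt))
# knob dark blobs: desk-plane & projections
for n,im,b,th in (("side",S,(318,320,28,36),120),("top",T,(420,202,26,26),60)):
    r=im[b[1]:b[1]+b[3],b[0]:b[0]+b[2]].min(2); m=(r<th).astype(np.uint8)
    k,l,st,c=cv2.connectedComponentsWithStats(m); i=1+np.argmax(st[1:,4]); print(n,st[i],c[i]+np.array(b[:2]))
E
```

```text
kn side
[[170 173 172 169 173 170 169 172 170 169 170 170 170 171 171 173 171 170
  169 172 167 170 172 172 170 171 170 171]
 [170 172 171 171 172 171 172 171 171 169 172 172 170 170 171 173 171 168
  159 169 173 171 171 170 172 169 167 168]
 [171 170 171 170 170 173 171 170 170 170 171 171 171 175 171 167 140 123
  115 156 171 171 170 169 170 171 170 169]
 [170 171 172 173 168 170 171 170 170 169 174 170 172 170 168 137  94  66
   74 123 169 172 170 169 170 170 172 173]
 [171 169 171 169 172 171 168 172 170 169 170 170 169 152 127  91  58  57
   59  90 158 170 170 172 169 169 171 172]
 [168 171 172 167 169 172 170 169 170 170 174 168 138 103  64  58  60  62
   79 116 163 172 171 172 171 171 169 170]
 [169 171 170 172 171 171 169 172 172 172 168 136  92  59  55  59  70 102
  150 159 168 143 146 170 172 170 171 173]
 [172 170 171 171 169 170 172 173 166 142 121  92  66  60  55  75 114 156
  170 162 135  91  98 146 169 173 170 168]
 [172 171 168 172 172 172 172 165 136  94  70  64  53  61  78 120 157 168
  141 118  85  59  64  99 143 170 172 170]
 [169 171 170 172 172 170 153 129  87  
[... 4664 characters left out ...]
05 105 105 105 105 104 103 100  92  89  90  92  97 103 105 105 105 105
  105 105 104 105]
 [105 104 106 105 104 105 105 105 104 103 104 104 105 105 105 105 105 106
  104 105 105 104]
 [105 106 105 105 104 105 104 105 105 105 105 105 105 104 105 105 106 104
  105 105 105 105]]
line [328.2329 215.3388] [336.599  198.5052] (array([0.5949, 0.0085, 0.0564]), np.float64(0.002980793639235431)) [0.5939 0.0106 0.054 ] [0.5968 0.0083 0.054 ]
sel top [279.8093 214.2445] [0.5524 0.1682 0.072 ]
sel side [299.184  167.4625] [0.55   0.1694 0.072 ] (array([0.5511, 0.1681, 0.0733]), np.float64(0.0024521880856459123))
side [  2   4  23  28 442] [331.4072 339.3824]
top [  5   6  15  15 140] [431.2786 215.8286]
```

```bash
python3 - <<'E'
from h import *
np.set_printoptions(precision=4,suppress=True)
S=cv2.imread("pics/side0.png").astype(float)
A,B,Cc=(320.2,334.5),(336.3,324),(341.8,329.6)
a,b,c=[onz("side",p,.036) for p in(A,B,Cc)]
print(a,b,c,"long",np.linalg.norm(b-a),np.linalg.norm(c-b),np.degrees(np.arctan2(*(b-a)[1::-1])),np.degrees(np.arctan2(*(c-b)[1::-1])),"cen",(a+c)/2)
i,o=(331.8,332.3),(338.2,326.9)
i,o=[onz("side",p,.036) for p in(i,o)];print("line",i,o,np.degrees(np.arctan2(*(o-i)[1::-1])),np.linalg.norm(o-i))
# top
it,ot=(433.7,214.6),(431.0,208.6)
print("tri centre",tri((331.8,332.3),it))
i,o=[onz("top",p,.036) for p in(it,ot)];print("line top",i,o,np.degrees(np.arctan2(*(o-i)[1::-1])),np.linalg.norm(o-i))
for n in C:
  print(n,proj(n,[.583,.011,.036]))
# silhouette leftmost/rightmost/bottom of skirt at desk: side near edge row
for p in ((331.5,352),):print(onz("side",p,0))
# left edge bar in the top view
for p,z in (((433.2,207.3),.036),((439.6,217.8),.036)):print("top corner",onz("top",p,z))
E
```

```text
[ 0.526  -0.2697  0.036 ] [ 0.5595 -0.2536  0.036 ] [ 0.5673 -0.2668  0.036 ] long 0.03719333724911493 0.015311526652975476 25.5712013032159 -59.5107556152374 cen [ 0.5466 -0.2683  0.036 ]
line [ 0.5479 -0.269   0.036 ] [ 0.5618 -0.2602  0.036 ] 32.411776230645 0.016474665178427116
tri centre (array([ 0.5479, -0.2695,  0.0368]), np.float64(5.762821995816652e-05))
line top [ 0.548  -0.2697  0.036 ] [ 0.5654 -0.2629  0.036 ] 21.11964239511671 0.01873323721191834
side [323.5301 221.2438]
top [335.5798 204.216 ]
[ 0.5439 -0.2887  0.    ]
top corner [ 0.5691 -0.2694  0.036 ]
top corner [ 0.5385 -0.286   0.036 ]
```

```bash
cat >> h.py <<'E'
from scipy.spatial.transform import Rotation as R
def go(p,yaw):
    o=get_obs(); r=R.from_quat(o["tool_rot"])
    y=np.radians(yaw); t=R.from_matrix(np.array([[np.cos(y),np.sin(y),0],[np.sin(y),-np.cos(y),0],[0,0,-1]]))
    print("now",o["time"],o["position"].round(4),"F",o["ft_force"].round(2),"g",o["grip_width"].round(4), "tiltxyaw",np.degrees(np.arctan2(r.as_matrix()[1,0],r.as_matrix()[0,0])).round(2))
    print("offset cm",(r.inv().apply(np.array(p)-o["position"])*100).round(2),"rot",np.degrees((r.inv()*t).as_rotvec()).round(2))
    print("q",o["q"].round(2))
E
python3 -c "
from h import *
go([.551,.1685,.15],96.4)"
```

```text
Traceback (most recent call last):
  File "h.py", line 20, in go
    print("now",o["time"],o["position"].round(4),"F",o["ft_force"].round(2),"g",o["grip_width"].round(4), "tiltxyaw",np.degrees(np.arctan2(r.as_matrix()[1,0],r.as_matrix()[0,0])).round(2))
                                                                                ^^^^^^^^^^^^^^^^^^^^^
AttributeError: 'float' object has no attribute 'round'
```

```bash
sed -i 's/o\["grip_width"\].round(4)/round(o["grip_width"],4)/' h.py
python3 -c "
from h import *
go([.551,.1685,.15],96.4)"
```

```text
now 0.1 [0.1421 0.608  0.2217] F [0.39 0.31 0.46] g 0.0871 tiltxyaw 76.83
offset cm [-33.46  49.83   7.21] rot [ -0.04   0.1  -19.57]
q [ 1.16  0.53  1.43  0.    1.18 -0.18]
```

Call:
drive_tool([
  {"offset": [-33.5,49.8,7.2],"delta_rot": [0,0,-19.5],"jaw": 5.0},
  {"offset": [-33.5,49.8,7.2],"delta_rot": [0,0,-19.5],"jaw": 5.0},
  {"offset": [-33.5,49.8,7.2],"delta_rot": [0,0,-19.5],"jaw": 5.0},
  {"offset": [-33.5,49.8,7.2],"delta_rot": [0,0,-19.5],"jaw": 5.0},
  {"offset": [-33.5,49.8,7.2],"delta_rot": [0,0,-19.5],"jaw": 5.0},
  {"offset": [-33.5,49.8,7.2],"delta_rot": [0,0,-19.5],"jaw": 5.0},
  {"offset": [-33.5,49.8,7.2],"delta_rot": [0,0,-19.5],"jaw": 5.0},
  {"offset": [-33.5,49.8,7.2],"delta_rot": [0,0,-19.5],"jaw": 5.0},
], squeeze=15)

```text
time: 0.77
position: [0.3663, 0.3667, 0.1828]
tool_rot: [0.667, 0.745, -0.0, -0.0]
ft_force: [0.5, -0.3, -0.3]
grip_width: 0.0508
```

```bash
python3 -c "
from h import *
go([.551,.1685,.15],96.4)"
```

```text
now 0.7667 [0.3663 0.3667 0.1828] F [ 0.48 -0.26 -0.26] g 0.0508 tiltxyaw 96.35
offset cm [-21.74  16.16   3.28] rot [-0.03  0.01 -0.05]
q [ 0.57  0.44  1.74  0.    0.96 -1.11]
```

Call:
drive_tool([
  {"offset": [-21.7,16.1,3.2],"delta_rot": [0,0,0],"jaw": 5.0},
  {"offset": [-21.7,16.1,3.2],"delta_rot": [0,0,0],"jaw": 5.0},
  {"offset": [-21.7,16.1,3.2],"delta_rot": [0,0,0],"jaw": 5.0},
  {"offset": [-21.7,16.1,3.2],"delta_rot": [0,0,0],"jaw": 5.0},
  {"offset": [-21.7,16.1,3.2],"delta_rot": [0,0,0],"jaw": 5.0},
  {"offset": [-21.7,16.1,3.2],"delta_rot": [0,0,0],"jaw": 5.0},
  {"offset": [-21.7,16.1,3.2],"delta_rot": [0,0,0],"jaw": 5.0},
  {"offset": [-21.7,16.1,3.2],"delta_rot": [0,0,0],"jaw": 5.0},
])

```text
time: 1.43
position: [0.5536, 0.1665, 0.1504]
tool_rot: [0.669, 0.743, 0.001, 0.001]
ft_force: [1.0, -0.1, -1.1]
grip_width: 0.0503
```

```bash
python3 -c "
from h import *
go([.551,.1685,.051],96.4)
cv2.imwrite('pics/s1.png',cv2.resize(camera('side')[80:240,220:420,::-1],None,fx=4,fy=3.7))"
```

```text
now 1.4333 [0.5536 0.1665 0.1504] F [ 1.04 -0.11 -1.05] g 0.0503 tiltxyaw 96.03
offset cm [ 0.24 -0.27  9.94] rot [ 0.15  0.08 -0.37]
q [ 0.1   0.56  1.62 -0.    0.96 -1.58]
```

View pics/s1.png

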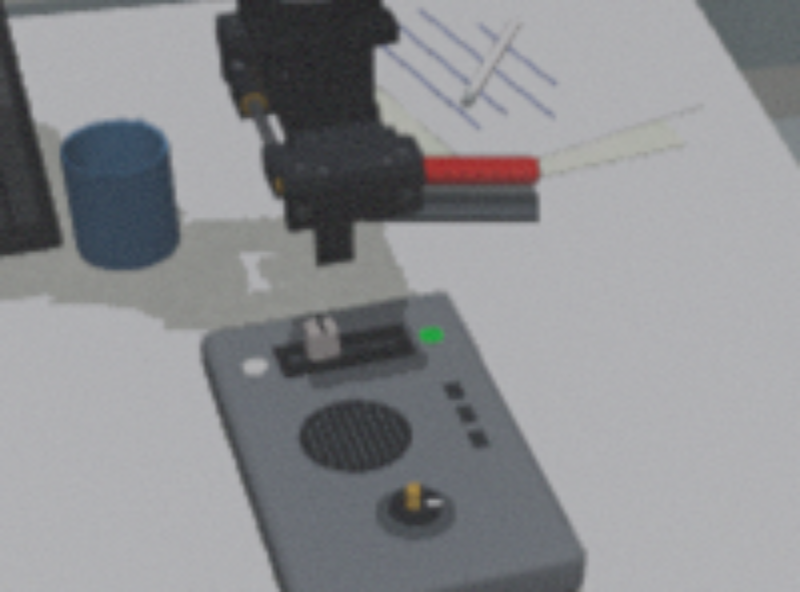

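The gripper is above the selector and clear of the mug and stapler. I'll go straight down.

Call:
drive_tool([
  {"offset": [0,0,3],"delta_rot": [0,0,0],"jaw": 5.0},
  {"offset": [0,0,6],"delta_rot": [0,0,0],"jaw": 5.0},
  {"offset": [0,0,8],"delta_rot": [0,0,0],"jaw": 5.0},
  {"offset": [0,0,9],"delta_rot": [0,0,0],"jaw": 5.0},
  {"offset": [0,0,9.8],"delta_rot": [0,0,0],"jaw": 5.0},
  {"offset": [0,0,9.8],"delta_rot": [0,0,0],"jaw": 5.0},
  {"offset": [0,0,9.8],"delta_rot": [0,0,0],"jaw": 5.0},
  {"offset": [0,0,9.8],"delta_rot": [0,0,0],"jaw": 5.0},
])

```text
time: 2.15
position: [0.5503, 0.171, 0.0544]
tool_rot: [0.667, 0.745, 0.001, 0.001]
ft_force: [0.0, 0.1, -0.0]
grip_width: 0.0501
```

```bash
python3 -c "
from h import *
go([.551,.1685,.051],96.4)
cv2.imwrite('pics/s2.png',cv2.resize(camera('side')[80:240,220:420,::-1],None,fx=4,fy=3.7))"
```

```text
now 2.15 [0.5503 0.171  0.0544] F [ 0.02  0.12 -0.01] g 0.0501 tiltxyaw 96.36
offset cm [-0.25  0.04  0.34] rot [ 0.13 -0.   -0.04]
q [ 0.11  0.7   1.69  0.    0.75 -1.57]
```

View pics/s2.png

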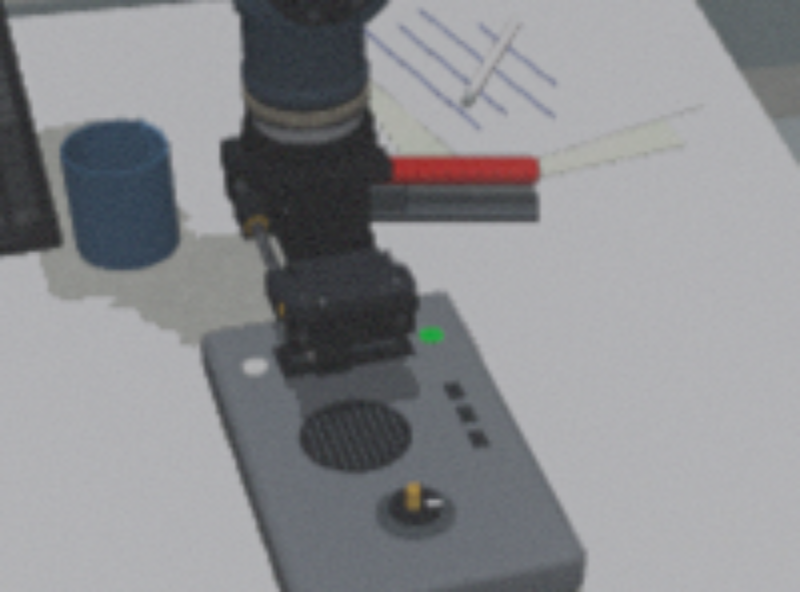

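The fingers are straddling the selector over the slot. Next I'll trim the position and close.

Call:
drive_tool([
  {"offset": [-0.2,0,0.2],"delta_rot": [0,0,0],"jaw": 3.5},
  {"offset": [-0.2,0,0.2],"delta_rot": [0,0,0],"jaw": 2.5},
  {"offset": [-0.2,0,0.2],"delta_rot": [0,0,0],"jaw": 1.5},
  {"offset": [-0.2,0,0.2],"delta_rot": [0,0,0],"jaw": 1},
  {"offset": [-0.2,0,0.2],"delta_rot": [0,0,0],"jaw": 1},
  {"offset": [-0.2,0,0.2],"delta_rot": [0,0,0],"jaw": 1},
  {"offset": [-0.2,0,0.2],"delta_rot": [0,0,0],"jaw": 1},
  {"offset": [-0.2,0,0.2],"delta_rot": [0,0,0],"jaw": 1},
], squeeze=10)

```text
time: 2.87
position: [0.5497, 0.1689, 0.0513]
tool_rot: [0.667, 0.745, 0.0, -0.0]
ft_force: [0.3, 1.6, 1.0]
grip_width: 0.016
```

```bash
python3 -c "
from h import *
go([.5908,.1730,.0525],96.4)"
```

```text
now 2.8667 [0.5497 0.1689 0.0513] F [0.32 1.6  1.05] g 0.016 tiltxyaw 96.32
offset cm [-0.04  4.13 -0.12] rot [ 0.01 -0.03 -0.08]
q [ 0.1   0.71  1.69  0.    0.75 -1.58]
```

Call:
drive_tool([
  {"offset": [0,0.6,0],"delta_rot": [0,0,0],"jaw": 1},
  {"offset": [0,1.2,0],"delta_rot": [0,0,0],"jaw": 1},
  {"offset": [0,1.8,0],"delta_rot": [0,0,0],"jaw": 1},
  {"offset": [0,2.4,0],"delta_rot": [0,0,0],"jaw": 1},
  {"offset": [0,3.0,0],"delta_rot": [0,0,0],"jaw": 1},
  {"offset": [0,3.6,0],"delta_rot": [0,0,0],"jaw": 1},
  {"offset": [0,4.0,0],"delta_rot": [0,0,0],"jaw": 1},
  {"offset": [0,4.3,0],"delta_rot": [0,0,0],"jaw": 1},
])

```text
time: 3.53
position: [0.5891, 0.1733, 0.0509]
tool_rot: [0.667, 0.745, -0.003, -0.003]
ft_force: [-10.2, 0.7, 8.3]
grip_width: 0.0158
```

Call:
drive_tool([
  {"offset": [0,0.1,0],"delta_rot": [0,0,0],"jaw": 1},
  {"offset": [0,0.2,0],"delta_rot": [0,0,0],"jaw": 1},
  {"offset": [0,0.3,0],"delta_rot": [0,0,0],"jaw": 1},
  {"offset": [0,0.4,0],"delta_rot": [0,0,0],"jaw": 1},
  {"offset": [0,0.4,0],"delta_rot": [0,0,0],"jaw": 1},
  {"offset": [0,0.4,0],"delta_rot": [0,0,0],"jaw": 1},
  {"offset": [0,0.4,0],"delta_rot": [0,0,0],"jaw": 1},
  {"offset": [0,0.4,0],"delta_rot": [0,0,0],"jaw": 1},
])

```text
time: 4.2
position: [0.5904, 0.1735, 0.0504]
tool_rot: [0.667, 0.745, -0.005, -0.005]
ft_force: [-10.5, 2.0, 7.8]
grip_width: 0.0159
```

At the end stop (about −10 N, x 0.590 against an expected 0.591). Now I'll release and rise.

Call:
drive_tool([
  {"offset": [0,0,0],"delta_rot": [0,0,0],"jaw": 3},
  {"offset": [0,0,0],"delta_rot": [0,0,0],"jaw": 4},
  {"offset": [0,0,0],"delta_rot": [0,0,0],"jaw": 5},
  {"offset": [0,0,-2],"delta_rot": [0,0,0],"jaw": 5.0},
  {"offset": [0,0,-5],"delta_rot": [0,0,0],"jaw": 5.0},
  {"offset": [0,0,-9],"delta_rot": [0,0,0],"jaw": 5.0},
  {"offset": [0,0,-10],"delta_rot": [0,0,0],"jaw": 5.0},
  {"offset": [0,0,-10],"delta_rot": [0,0,0],"jaw": 5.0},
])

```text
time: 4.87
position: [0.6005, 0.1737, 0.1554]
tool_rot: [0.667, 0.745, 0.004, 0.004]
ft_force: [0.2, -0.4, 0.2]
grip_width: 0.0491
```

```bash
python3 -c "
from h import *
go([.5475,-.269,.14],118)
cv2.imwrite('pics/s3.png',cv2.resize(camera('side')[120:260,240:400,::-1],None,fx=4,fy=4))"
```

```text
now 4.8667 [0.6005 0.1737 0.1554] F [ 0.16 -0.39  0.21] g 0.0491 tiltxyaw 96.32
offset cm [-43.42 -10.16   1.46] rot [  0.59   0.15 -21.68]
q [ 0.1   0.6   1.5  -0.    1.03 -1.58]
```

View pics/s3.png

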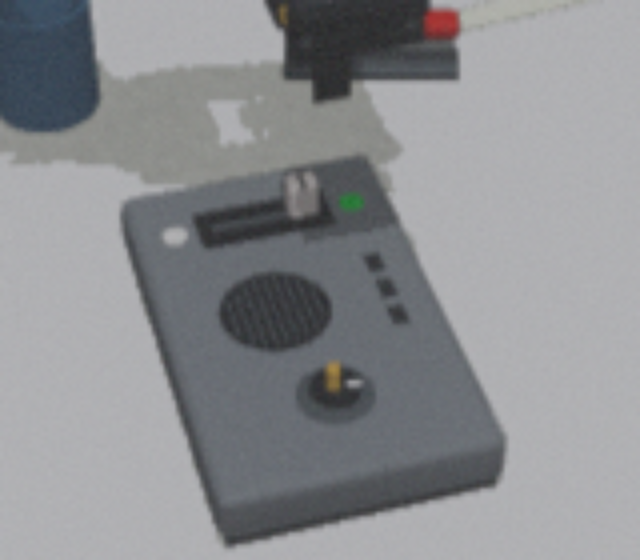

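```bash
python3 - <<'E'
from h import *
S=camera('side')[:,:,::-1].astype(float)
x0,y0=308,161
r=S[y0:y0+8,x0:x0+14].min(2); print(r.astype(int))
p=cen(np.clip(r-130,0,None),x0,y0);print(p,onz("side",p,.072)-onz("side",(299.18,167.46),.072))
T=camera('top')[:,:,::-1].astype(float); print(T[190:215,270:290].min(2).astype(int))
E
```

```text
[[141 141 137 137 128 114 116 108 105  99  89  86  81  75]
 [123 123 112 107  98  87  83  74  84  94  79  76  75  74]
 [104 104  82  79 101 108  88  92 121 123  96  81  77  77]
 [105 100  86 103 130 129  92  84 136 141 128  85  79  78]
 [104  88  82 108 140 137 123  73 114 140 138  99  79  79]
 [102  82  78  96 136 143 136  92 100 139 132 107  80  77]
 [104  86  82  97 123 133 132 108 109 124 121  96  70  76]
 [101  97  83  92 110 118 116 116 109 113 112  90  55  73]]
[313.35658915 164.10852713] [0.03692647 0.00649643 0.        ]
[[20 27 32 33 31 28 27 35 37 38 38 37 37 37 33 25 15 13 15 11]
 [34 37 35 30 21 16 24 35 38 37 37 38 37 36 36 27 16 13 14 10]
 [38 34 28 18 11 12 24 34 37 38 36 37 38 37 36 27 16 13 13 10]
 [29 20 14  9  0  7 24 35 37 37 37 38 38 38 35 28 17 13 15 10]
 [13 11  5  5  5 10 26 35 37 38 37 38 37 37 35 29 17 14 14 14]
 [ 4  3  3  2  3 10 23 34 38 37 37 37 38 37 36 28 17 15 14 18]
 [ 3  5  3  5  5  9 23 34 38 38 37 37 37 37 35 29 17 14 16 21]
 [15 17 15 14 16 21 29 35 38 36 37 37 37 37 36 30 15 11 15 20]
 [35 36 36 35 35 37 38 38 38 38 38 38 37 38 36 30 18 13 14 1
[... 311 characters left out ...]
15 30]
 [41 40 41 42 41 43 36 34 38 38 36 38 38 37 38 32 23 15 17 32]
 [40 41 41 42 42 42 37 34 38 38 39 40 38 39 38 33 24 16 16 33]
 [41 41 42 42 42 39 36 34 39 40 39 38 39 39 40 36 26 15 14 31]
 [41 41 41 42 41 39 33 34 38 40 40 41 39 41 40 39 31 17 15 28]
 [42 41 41 41 40 34 30 32 40 41 41 42 41 40 42 41 32 18 13 29]
 [40 42 41 40 40 35 28 32 40 42 41 42 43 43 43 41 32 17 14 28]
 [41 41 41 40 40 35 28 31 39 41 43 43 44 44 44 42 32 16 11 25]
 [41 40 40 40 38 34 25 30 41 44 44 44 44 45 44 42 33 16 13 24]
 [40 41 40 39 38 33 24 30 40 44 45 46 45 46 46 44 35 19 13 23]
 [39 39 39 38 38 33 26 31 41 46 46 47 47 47 48 46 37 20 12 20]
 [35 36 37 38 37 34 27 31 41 46 47 47 47 48 49 47 39 23 14 20]]
```

Call:
drive_tool([
  {"offset": [-43.4,-10.2,1.0],"delta_rot": [0.5,0,-21.7],"jaw": 5.0},
  {"offset": [-43.4,-10.2,1.0],"delta_rot": [0.5,0,-21.7],"jaw": 5.0},
  {"offset": [-43.4,-10.2,1.0],"delta_rot": [0.5,0,-21.7],"jaw": 5.0},
  {"offset": [-43.4,-10.2,1.0],"delta_rot": [0.5,0,-21.7],"jaw": 5.0},
  {"offset": [-43.4,-10.2,1.0],"delta_rot": [0.5,0,-21.7],"jaw": 5.0},
  {"offset": [-43.4,-10.2,1.0],"delta_rot": [0.5,0,-21.7],"jaw": 5.0},
  {"offset": [-43.4,-10.2,1.0],"delta_rot": [0.5,0,-21.7],"jaw": 5.0},
  {"offset": [-43.4,-10.2,1.0],"delta_rot": [0.5,0,-21.7],"jaw": 5.0},
])

```text
time: 5.68
position: [0.5554, -0.152, 0.1414]
tool_rot: [0.515, 0.857, -0.003, -0.005]
ft_force: [0.5, -0.1, -0.5]
grip_width: 0.0498
```

```bash
python3 - <<'E'
from h import *
go([.5475,-.269,.14],118)
S=camera('side');T=camera('top')
cv2.imwrite("pics/side4.png",S[:,:,::-1]);cv2.imwrite("pics/top4.png",T[:,:,::-1])
a=cv2.resize(S[155:215,265:345,::-1],None,fx=8,fy=8,interpolation=0);cv2.imwrite("pics/s4.png",a)
print(T[194:226,270:292].min(2))
print(S[160:180,302:322].min(2))
E
```

```text
now 5.6833 [ 0.5554 -0.152   0.1414] F [ 0.5  -0.11 -0.45] g 0.0498 tiltxyaw 118.03
offset cm [-9.96 -6.2   0.16] rot [-0.65 -0.3   0.03]
q [-0.46  0.57  1.62 -0.01  0.96 -2.51]
[[ 76  76  77  77  77  77  76  73  71  70  73  74  75  73  74  76  77  77
   77  77  77  77]
 [ 76  76  76  75  74  73  71  70  67  61  57  57  55  53  58  70  76  77
   77  78  76  78]
 [ 77  77  72  63  56  52  52  57  62  63  55  42  32  29  42  64  75  77
   76  77  77  77]
 [ 77  75  68  51  37  48  67  82  98 107  94  59  29  21  37  61  75  78
   77  78  78  78]
 [ 77  75  69  48  38  71 104 118 126 127 112  78  38  20  36  61  76  77
   76  77  78  78]
 [ 78  76  70  51  37  71 106 121 122 117  98  68  36  21  33  59  74  77
   78  78  78  77]
 [ 77  77  73  56  32  47  76  91  95  91  81  61  37  20  30  55  74  77
   78  77  78  78]
 [ 77  77  75  60  31  35  71 100 111 114 111  91  53  22  27  54  74  78
   77  79  78  78]
 [ 77  78  76  62  33  41  88 121 131 131 127 105  58  23  25  53  73  78
   78  79  78  79]
 [ 77  77  76  63  36  41  87 120 126 126 120  97  56  24  25  47  69  78
   78  77  
[... 3055 characters left out ...]
  64  63
   57  59]
 [ 67  46  37  49  54  70  77  82  82  82  80  83  84  81  81  81  77  72
   75  74]
 [ 65  45  45  46  53  71  72  79  72  85  89  83  85  87  84  83  80  86
   82  85]
 [ 59  47  43  41  42  64  76  75  71  78  83  83  90  90  88  85  93  92
   91  81]
 [ 59  44  45  44  45  54  69  79  79  79  79  81  85  89  87  90  96  94
   97  95]
 [ 56  39  42  42  42  52  67  79  82  85  85  80  86  81  83  91  93  94
   95 101]
 [ 51  48  41  48  38  48  66  73  77  85  86  85  86  84  88  84  86  87
   88  94]
 [ 50  39  44  47  29  48  54  67  78  74  79  86  88  86  89  89  94  88
   90  92]
 [ 47  39  42  38  48  45  45  63  68  77  81  84  84  89  91  87  92  92
   90  94]]
```

View pics/s4.png

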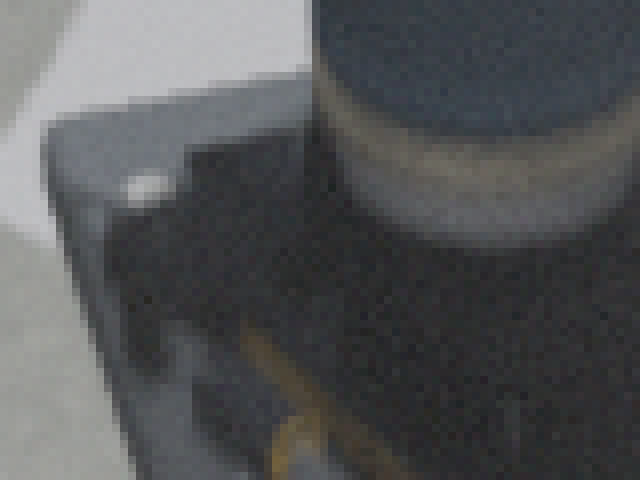

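View pics/side4.png

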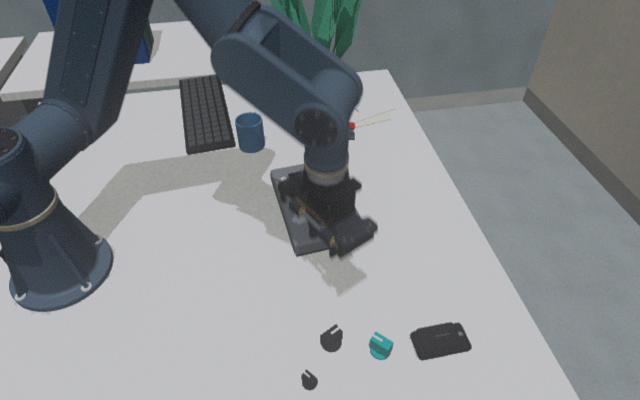

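```bash
python3 - <<'E'
from h import *
a=cv2.imread("pics/top0.png").min(2).astype(float);b=cv2.imread("pics/top4.png").min(2).astype(float)
p0=cen(np.clip(a[208:221,274:286]-45,0,None),274,208);p1=cen(np.clip(b[196:206,273:284]-60,0,None),273,196)
P0,P1=onz("top",p0,.072),onz("top",p1,.072);print(p0,p1,P0,P1,np.linalg.norm(P1-P0))
g=onz("top",(277.8452,190.3871),.045);p=onz("top",(282.5813,230.2627),.045);m=(g+p)/2;u=(g-p)/np.linalg.norm(g-p)
print((P0-m)@u+.025,(P1-m)@u+.025)
E
```

```text
[279.53071672 214.37372014] [278.36519481 200.5361039 ] [0.5520917  0.16899903 0.072     ] [0.59115429 0.17218638 0.072     ] 0.0391924182426955
0.00978036910154818 0.048950826349853316
```

Selector at about 0.049 by image and hard against the stop by force, so that part is done. On to the knob.

Call:
drive_tool([
  {"offset": [-10,-6.2,3],"delta_rot": [-0.6,0,0],"jaw": 5.0},
  {"offset": [-10,-6.2,3],"delta_rot": [-0.6,0,0],"jaw": 5.0},
  {"offset": [-10,-6.2,3],"delta_rot": [-0.6,0,0],"jaw": 5.0},
  {"offset": [-10,-6.2,4],"delta_rot": [-0.6,0,0],"jaw": 5.0},
  {"offset": [-10,-6.2,5],"delta_rot": [-0.6,0,0],"jaw": 5.0},
  {"offset": [-10,-6.2,5],"delta_rot": [-0.6,0,0],"jaw": 5.0},
  {"offset": [-10,-6.2,5],"delta_rot": [-0.6,0,0],"jaw": 5.0},
  {"offset": [-10,-6.2,5],"delta_rot": [-0.6,0,0],"jaw": 5.0},
])

```text
time: 6.45
position: [0.5492, -0.2661, 0.0939]
tool_rot: [0.514, 0.858, 0.001, -0.001]
ft_force: [-0.6, -0.3, 0.1]
grip_width: 0.05
```

```bash
python3 - <<'E'
from h import *
go([.5475,-.269,.012],118)
S=camera('side');T=camera('top')
a=cv2.resize(S[270:400,270:410,::-1],None,fx=4,fy=4,interpolation=0);cv2.imwrite("pics/s5.png",a)
E
```

```text
now 6.45 [ 0.5492 -0.2661  0.0939] F [-0.57 -0.32  0.14] g 0.05 tiltxyaw 118.15
offset cm [-0.2  -0.29  8.19] rot [ 0.08 -0.18  0.15]
q [-0.64  0.67  1.57  0.    0.9  -2.7 ]
```

View pics/s5.png

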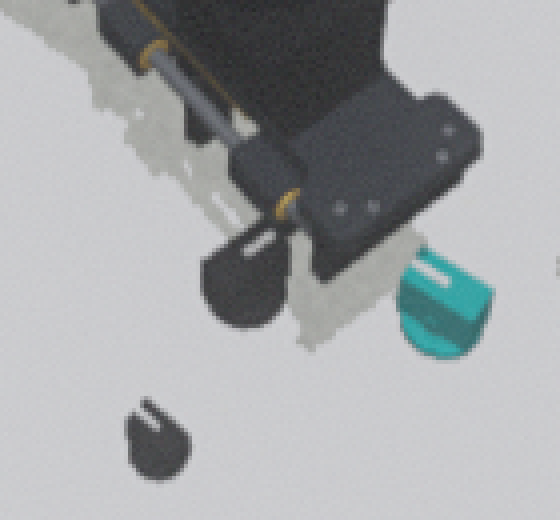

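Call:
drive_tool([
  {"offset": [-0.1,-0.2,3],"delta_rot": [0,0,0],"jaw": 5.0},
  {"offset": [-0.1,-0.2,5],"delta_rot": [0,0,0],"jaw": 5.0},
  {"offset": [-0.1,-0.2,6.5],"delta_rot": [0,0,0],"jaw": 5.0},
  {"offset": [-0.1,-0.2,7.5],"delta_rot": [0,0,0],"jaw": 5.0},
  {"offset": [-0.1,-0.2,8],"delta_rot": [0,0,0],"jaw": 5.0},
  {"offset": [-0.1,-0.2,8],"delta_rot": [0,0,0],"jaw": 5.0},
  {"offset": [-0.1,-0.2,8],"delta_rot": [0,0,0],"jaw": 5.0},
  {"offset": [-0.1,-0.2,8],"delta_rot": [0,0,0],"jaw": 5.0},
])

```text
time: 7.22
position: [0.5488, -0.2702, 0.0154]
tool_rot: [0.515, 0.857, 0.001, 0.001]
ft_force: [-0.1, -0.4, -0.2]
grip_width: 0.0499
```

```bash
python3 - <<'E'
from h import *
go([.5475,-.269,.012],118)
S=camera('side')
a=cv2.resize(S[270:400,270:410,::-1],None,fx=4,fy=4,interpolation=0);cv2.imwrite("pics/s6.png",a)
E
```

```text
now 7.2167 [ 0.5488 -0.2702  0.0154] F [-0.12 -0.4  -0.24] g 0.0499 tiltxyaw 118.05
offset cm [ 0.16 -0.06  0.34] rot [0.17 0.02 0.05]
q [-0.64  0.79  1.6   0.    0.74 -2.7 ]
```

View pics/s6.png

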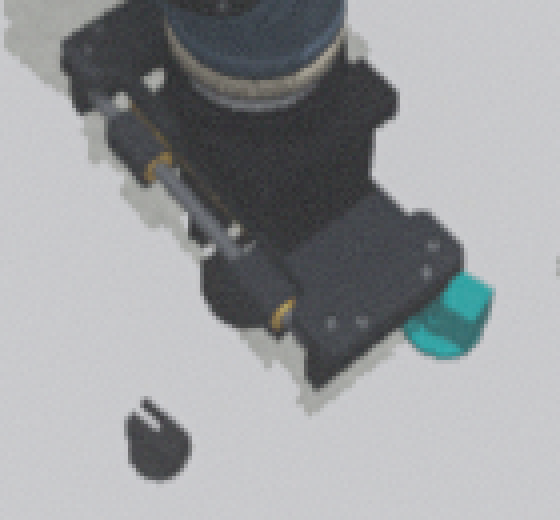

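The fingers straddle the knob and are clear of the turquoise one. Lowering slightly and gripping.

Call:
drive_tool([
  {"offset": [0.1,0,0.3],"delta_rot": [0,0,0],"jaw": 5.0},
  {"offset": [0.1,0,0.3],"delta_rot": [0,0,0],"jaw": 4.0},
  {"offset": [0.1,0,0.3],"delta_rot": [0,0,0],"jaw": 3},
  {"offset": [0.1,0,0.3],"delta_rot": [0,0,0],"jaw": 2.4},
  {"offset": [0.1,0,0.3],"delta_rot": [0,0,0],"jaw": 2},
  {"offset": [0.1,0,0.3],"delta_rot": [0,0,0],"jaw": 1.5},
  {"offset": [0.1,0,0.3],"delta_rot": [0,0,0],"jaw": 1.5},
  {"offset": [0.1,0,0.3],"delta_rot": [0,0,0],"jaw": 1.5},
], squeeze=40)

```text
time: 7.93
position: [0.5475, -0.2689, 0.0113]
tool_rot: [0.515, 0.857, 0.001, -0.0]
ft_force: [0.6, 0.9, 0.3]
grip_width: 0.02
```

Call:
drive_tool([
  {"offset": [0,0,0],"delta_rot": [0,0,0],"jaw": 1.5},
  {"offset": [0,0,0],"delta_rot": [0,0,0],"jaw": 1.5},
  {"offset": [0,0,-1],"delta_rot": [0,0,0],"jaw": 1.5},
  {"offset": [0,0,-3],"delta_rot": [0,0,0],"jaw": 1.5},
  {"offset": [0,0,-6],"delta_rot": [0,0,0],"jaw": 1.5},
  {"offset": [0,0,-9],"delta_rot": [0,0,0],"jaw": 1.5},
  {"offset": [0,0,-10],"delta_rot": [0,0,0],"jaw": 1.5},
  {"offset": [0,0,-10],"delta_rot": [0,0,0],"jaw": 1.5},
])

```text
time: 8.6
position: [0.5494, -0.2705, 0.1149]
tool_rot: [0.515, 0.857, 0.001, 0.004]
ft_force: [0.8, -0.7, -0.4]
grip_width: 0.0201
```

```bash
python3 - <<'E'
from h import *
go([.583,.0112,.125],79.5)
S=camera('side')
a=cv2.resize(S[230:390,270:410,::-1],None,fx=4,fy=3.7,interpolation=0);cv2.imwrite("pics/s7.png",a)
E
```

```text
now 8.6 [ 0.5494 -0.2705  0.1149] F [ 0.8  -0.7  -0.43] g 0.0201 tiltxyaw 118.04
offset cm [23.28 16.21 -1.04] rot [ 0.38  0.18 38.54]
q [-0.64  0.64  1.56  0.    0.93 -2.7 ]
```

View pics/s7.png

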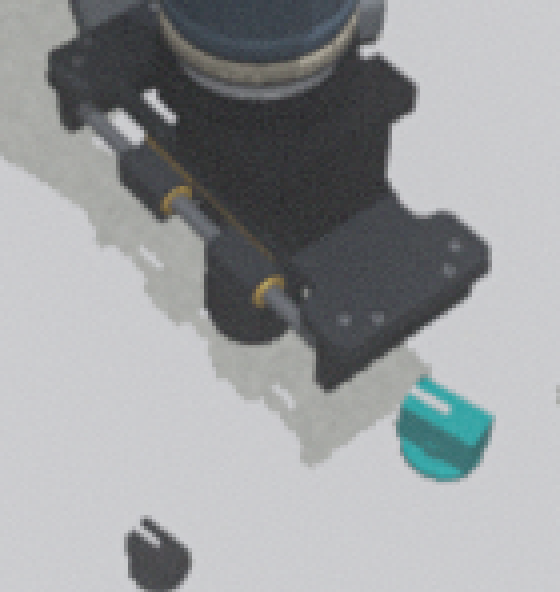

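Knob gripped (20.0 mm, as it should be) and lifted. Carrying it over the shaft while turning −38.5°.

Call:
drive_tool([
  {"offset": [3,2,-1],"delta_rot": [0,0,7],"jaw": 1.5},
  {"offset": [6.5,4.5,-1],"delta_rot": [0,0,14],"jaw": 1.5},
  {"offset": [10,7,-1],"delta_rot": [0,0,21],"jaw": 1.5},
  {"offset": [13.5,9.4,-1],"delta_rot": [0,0,28],"jaw": 1.5},
  {"offset": [17,11.8,-1],"delta_rot": [0,0,34],"jaw": 1.5},
  {"offset": [20.5,14.3,-1],"delta_rot": [0.2,0,38.5],"jaw": 1.5},
  {"offset": [23.3,16.2,-1],"delta_rot": [0.2,0,38.5],"jaw": 1.5},
  {"offset": [23.3,16.2,-1],"delta_rot": [0.2,0,38.5],"jaw": 1.5},
])

```text
time: 9.32
position: [0.5788, 0.0198, 0.1198]
tool_rot: [0.767, 0.642, -0.001, -0.004]
ft_force: [-0.5, 0.5, -0.8]
grip_width: 0.0203
```

Call:
drive_tool([
  {"offset": [0,0,0],"delta_rot": [0,0,0],"jaw": 1.5},
  {"offset": [0,0,0],"delta_rot": [0,0,0],"jaw": 1.5},
  {"offset": [0,0,0],"delta_rot": [0,0,0],"jaw": 1.5},
  {"offset": [0,0,0],"delta_rot": [0,0,0],"jaw": 1.5},
  {"offset": [0,0,0],"delta_rot": [0,0,0],"jaw": 1.5},
  {"offset": [0,0,0],"delta_rot": [0,0,0],"jaw": 1.5},
  {"offset": [0,0,0],"delta_rot": [0,0,0],"jaw": 1.5},
  {"offset": [0,0,0],"delta_rot": [0,0,0],"jaw": 1.5},
])

```text
time: 9.98
position: [0.5809, 0.0121, 0.122]
tool_rot: [0.769, 0.639, -0.0, -0.001]
ft_force: [0.6, 0.1, -0.9]
grip_width: 0.02
```

```bash
python3 - <<'E'
from h import *
go([.583,.0112,.1],79.5)
S=camera('side')
cv2.imwrite("pics/side8.png",S[:,:,::-1])
a=cv2.resize(S[140:260,250:390,::-1],None,fx=5,fy=4.9,interpolation=0);cv2.imwrite("pics/s8.png",np.clip(a*1.5,0,255))
E
```

```text
now 9.9833 [0.5809 0.0121 0.122 ] F [ 0.59  0.07 -0.9 ] g 0.02 tiltxyaw 79.48
offset cm [-0.05  0.23  2.2 ] rot [-0.15 -0.08 -0.02]
q [-0.17  0.6   1.63  0.    0.91 -1.56][ WARN:0@1.807] global loadsave.cpp:1063 imwrite_ Unsupported depth image for selected encoder is fallbacked to CV_8U.
```

View pics/s8.png

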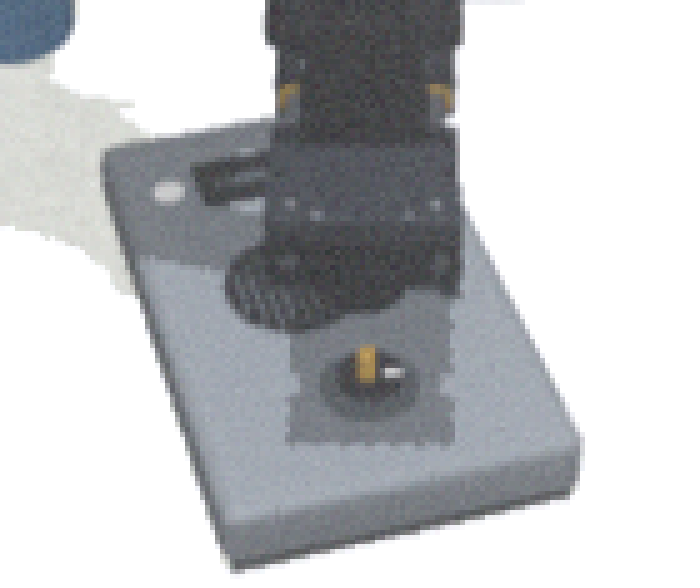

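The side view shows the knob's skirt over the grille, behind and above the shaft at crop (367,365), and the skirt's edge is unclear against the grille. I'll descend 2 cm and look again.

Call:
drive_tool([
  {"offset": [0,0.2,1],"delta_rot": [0,0,0],"jaw": 1.5},
  {"offset": [0,0.2,2.2],"delta_rot": [0,0,0],"jaw": 1.5},
  {"offset": [0,0.2,2.2],"delta_rot": [0,0,0],"jaw": 1.5},
  {"offset": [0,0.2,2.2],"delta_rot": [0,0,0],"jaw": 1.5},
  {"offset": [0,0.2,2.2],"delta_rot": [0,0,0],"jaw": 1.5},
  {"offset": [0,0.2,2.2],"delta_rot": [0,0,0],"jaw": 1.5},
  {"offset": [0,0.2,2.2],"delta_rot": [0,0,0],"jaw": 1.5},
  {"offset": [0,0.2,2.2],"delta_rot": [0,0,0],"jaw": 1.5},
])

```text
time: 10.7
position: [0.5831, 0.0123, 0.1004]
tool_rot: [0.769, 0.64, -0.0, -0.001]
ft_force: [0.6, -0.0, -0.4]
grip_width: 0.0196
```

```bash
python3 - <<'E'
from h import *
go([.583,.0112,.1],79.5)
S=camera('side');T=camera('top')
cv2.imwrite("pics/side9.png",S[:,:,::-1]);cv2.imwrite("pics/top9.png",T[:,:,::-1])
a=cv2.resize(np.clip(S[170:240,280:370,::-1]*1.5,0,255).astype(np.uint8),None,fx=8,fy=8,interpolation=0);cv2.imwrite("pics/s9.png",a)
a=cv2.resize(np.clip(T[160:250,270:380,::-1]*2.,0,255).astype(np.uint8),None,fx=6,fy=6,interpolation=0);cv2.imwrite("pics/t9.png",a)
E
```

```text
now 10.7 [0.5831 0.0123 0.1004] F [ 0.61 -0.02 -0.37] g 0.0196 tiltxyaw 79.54
offset cm [-0.12  0.01  0.04] rot [-0.1  -0.08  0.04]
q [-0.17  0.64  1.64  0.    0.87 -1.56]
```

View pics/s9.png

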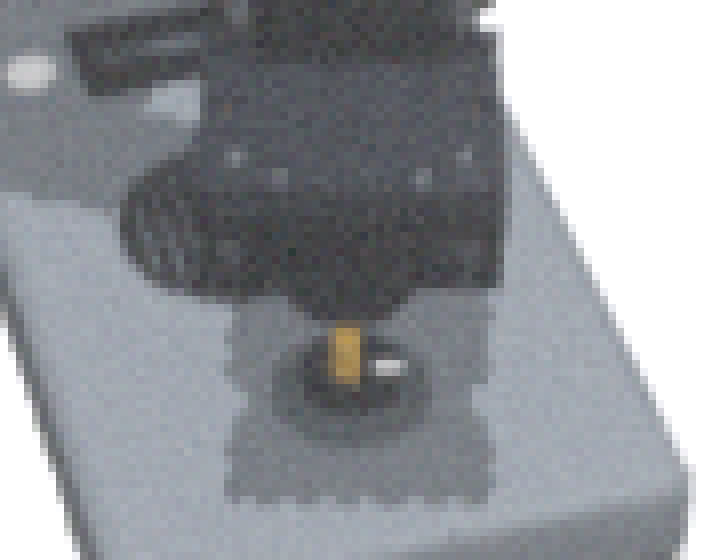

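View pics/t9.png

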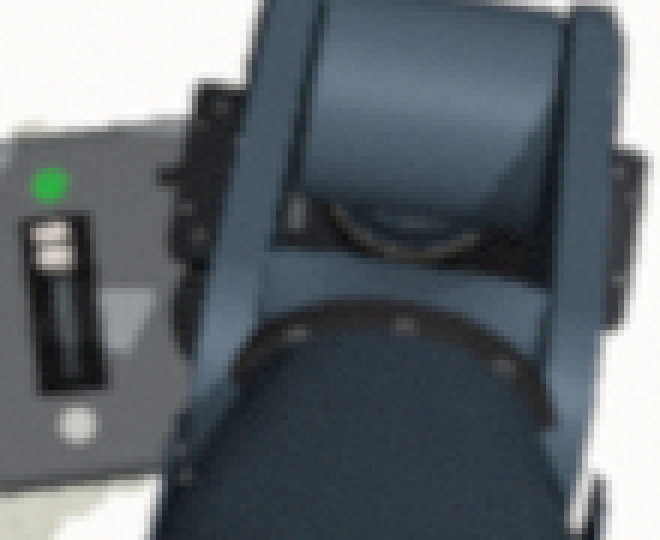

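```bash
python3 - <<'E'
from h import *
np.set_printoptions(precision=4,suppress=True)
S=cv2.imread("pics/side9.png").min(2).astype(int)
print(S[200:214,312:338])
o=get_obs()["position"]; th=np.radians(np.arange(0,360,10))
z=o[2]-.0113
pts=np.array([proj("side",[o[0]+.02*np.cos(t),o[1]+.02*np.sin(t),z]) for t in th])
print(z,pts[pts[:,1]>pts[:,1].mean()])
for P in ([.583,.0112,.068],[.5838,.0112,.068],[.583,.0112,.054]):print(proj("side",P))
print("px/mm x,y",proj("side",[.584,.0112,.089])-proj("side",[.583,.0112,.089]),proj("side",[.583,.0122,.089])-proj("side",[.583,.0112,.089]))
E
```

```text
[[43 44 42 48 46 44 46 45 44 47 46 42 44 46 47 46 50 46 50 52 45 46 50 51
  54 55]
 [43 45 46 45 29 45 44 48 45 45 39 44 44 50 47 44 46 49 48 41 45 47 48 49
  49 56]
 [44 44 39 45 41 43 47 39 47 45 48 42 41 47 46 46 46 43 49 46 43 45 49 54
  47 53]
 [45 45 48 40 43 41 43 40 44 45 47 48 41 46 49 44 43 48 51 49 45 46 39 43
  47 45]
 [40 45 50 44 41 50 46 47 48 46 50 45 47 43 46 46 47 53 50 42 38 49 50 43
  46 51]
 [40 55 47 52 46 45 48 44 49 44 41 46 47 47 40 46 50 49 50 46 49 49 45 47
  51 54]
 [49 54 54 51 49 39 39 47 50 49 42 45 43 45 39 49 43 46 48 57 72 72 73 78
  72 74]
 [71 71 70 74 55 47 46 51 41 49 40 46 44 47 45 53 52 41 52 74 78 80 79 83
  84 84]
 [79 80 78 79 69 57 49 45 43 47 47 47 47 43 46 44 46 56 75 81 83 79 82 80
  84 82]
 [82 83 77 83 79 77 62 45 51 43 48 51 47 51 47 48 57 74 85 76 83 76 79 84
  81 80]
 [84 82 76 82 78 81 76 72 64 66 52 54 55 61 61 74 74 83 80 89 78 83 83 84
  84 80]
 [80 79 80 75 78 83 75 79 73 69 55 61 56 63 65 71 81 82 82 82 82 79 79 79
  81 86]
 [83 77 81 79 83 81 74 62 58 64 61 55 62 53 49 58 69 70 80 79 82 85 80 82
  79 87]
 [82 77 80 76 73 68 65 49 53 55 61 65 56 48 45 45 49 58 67 76 82 82 83 82
  81 83]]
0.08899041168187125 [[314.5219 205.6375]
 [314.9132 206.7062]
 [315.5652 207.7126]
 [316.4596 208.625 ]
 [317.5697 209.4144]
 [318.8621 210.0554]
 [320.2968 210.527 ]
 [321.829  210.8138]
 [323.4101 210.9064]
 [324.9903 210.8016]
 [326.5194 210.5028]
 [327.9491 210.0199]
 [329.2347 209.3687]
 [330.3364 208.5702]
 [331.2206 207.6503]
 [331.8614 206.6383]
 [332.2405 205.5659]]
[323.4863 211.4589]
[323.8348 211.4136]
[323.4989 215.763 ]
px/mm x,y [ 0.4418 -0.0567] [-0.0798 -0.3107]
```

```bash
python3 - <<'E'
from h import *
np.set_printoptions(precision=4,suppress=True)
print("brass top",onz("top",(335.784,202.6255),.066),"side",onz("side",(322.94,213.31),.061))
a=cv2.imread("pics/top0.png").min(2).astype(float)
w=np.clip(58-a[193:213,326:348],0,None); 
m=(a[193:213,326:348]<50).astype(float); m2=cv2.morphologyEx(m.astype(np.uint8),cv2.MORPH_CLOSE,np.ones((5,5)));c=cen(m2,326,193);print("disc top",c,onz("top",c,.046),m2.sum()); 
b=cv2.imread("pics/side0.png").min(2).astype(float)[205:230,308:338]
m=cv2.morphologyEx((b<86).astype(np.uint8),cv2.MORPH_CLOSE,np.ones((7,7)));c=cen(m,308,205);print("disc side",c,onz("side",c,.046),m.sum(),m.any(0).nonzero()[0][[0,-1]]+308,m.any(1).nonzero()[0][[0,-1]]+205)
# selector final and knob from top vs side also
E
```

```text
brass top [0.5833 0.0113 0.066 ] side [0.5819 0.0124 0.061 ]
disc top [335.2477 203.6168] [0.5833 0.0123 0.046 ] 214
disc side [321.4349 216.0788] [0.5795 0.0186 0.046 ] 292 [308 333] [205 225]
```

Call:
drive_tool([
  {"offset": [-0.1,0,0.6],"delta_rot": [0,0,0],"jaw": 1.5},
  {"offset": [-0.1,0,1.2],"delta_rot": [0,0,0],"jaw": 1.5},
  {"offset": [-0.1,0,1.7],"delta_rot": [0,0,0],"jaw": 1.5},
  {"offset": [-0.1,0,1.9],"delta_rot": [0,0,0],"jaw": 1.5},
  {"offset": [-0.1,0,2.1],"delta_rot": [0,0,0],"jaw": 1.5},
  {"offset": [-0.1,0,2.2],"delta_rot": [0,0,0],"jaw": 1.5},
  {"offset": [-0.1,0,2.3],"delta_rot": [0,0,0],"jaw": 1.5},
  {"offset": [-0.1,0,2.4],"delta_rot": [0,0,0],"jaw": 1.5},
])

```text
time: 11.47
position: [0.5831, 0.0113, 0.0761]
tool_rot: [0.769, 0.64, 0.0, -0.001]
ft_force: [0.2, 0.3, 0.6]
grip_width: 0.0201
```

```bash
python3 - <<'E'
from h import *
go([.5833,.0112,.0653],79.5); print(get_obs()["moment"])
S=camera('side')
cv2.imwrite("pics/side10.png",S[:,:,::-1])
a=cv2.resize(np.clip(S[170:240,280:370,::-1]*1.5,0,255).astype(np.uint8),None,fx=8,fy=8,interpolation=0);cv2.imwrite("pics/s10.png",a)
E
```

```text
now 11.4667 [0.5831 0.0113 0.0761] F [0.22 0.25 0.64] g 0.0201 tiltxyaw 79.53
offset cm [-0.01  0.02  1.08] rot [-0.09 -0.08  0.03]
q [-0.17  0.67  1.65  0.    0.81 -1.56]
[ 0.07221348 -0.1419181   0.00322048]
```

View pics/s10.png

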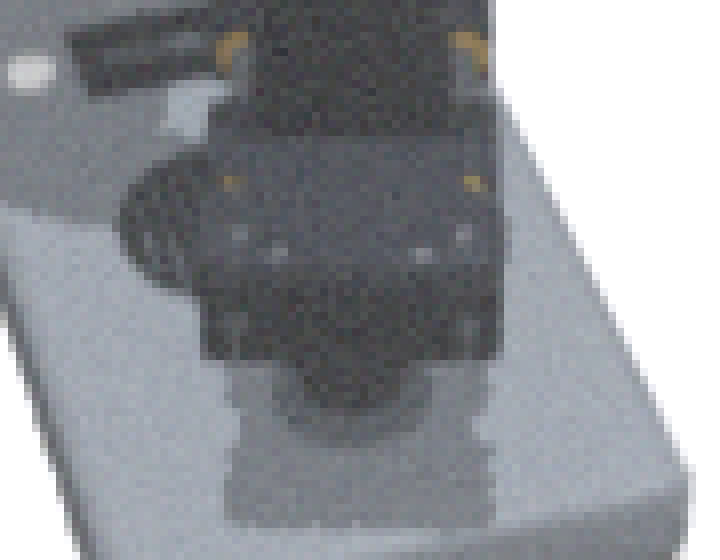

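No contact force, and the skirt looks centred over the collar. I'll descend on slowly.

Call:
drive_tool([
  {"offset": [0,0,0.1],"delta_rot": [0,0,0],"jaw": 1.5},
  {"offset": [0,0,0.2],"delta_rot": [0,0,0],"jaw": 1.5},
  {"offset": [0,0,0.3],"delta_rot": [0,0,0],"jaw": 1.5},
  {"offset": [0,0,0.4],"delta_rot": [0,0,0],"jaw": 1.5},
  {"offset": [0,0,0.45],"delta_rot": [0,0,0],"jaw": 1.5},
  {"offset": [0,0,0.5],"delta_rot": [0,0,0],"jaw": 1.5},
  {"offset": [0,0,0.55],"delta_rot": [0,0,0],"jaw": 1.5},
  {"offset": [0,0,0.6],"delta_rot": [0,0,0],"jaw": 1.5},
])

```text
time: 12.18
position: [0.5831, 0.0113, 0.0701]
tool_rot: [0.769, 0.64, 0.0, -0.001]
ft_force: [2.0, -0.4, 1.4]
grip_width: 0.0197
```

Only 1.4 N at a depth of about 9 mm, so it is on the shaft. Continuing to the collar.

Call:
drive_tool([
  {"offset": [0,0,0.1],"delta_rot": [0,0,0],"jaw": 1.5},
  {"offset": [0,0,0.2],"delta_rot": [0,0,0],"jaw": 1.5},
  {"offset": [0,0,0.3],"delta_rot": [0,0,0],"jaw": 1.5},
  {"offset": [0,0,0.35],"delta_rot": [0,0,0],"jaw": 1.5},
  {"offset": [0,0,0.4],"delta_rot": [0,0,0],"jaw": 1.5},
  {"offset": [0,0,0.45],"delta_rot": [0,0,0],"jaw": 1.5},
  {"offset": [0,0,0.5],"delta_rot": [0,0,0],"jaw": 1.5},
  {"offset": [0,0,0.5],"delta_rot": [0,0,0],"jaw": 1.5},
], squeeze=50)

```text
time: 12.85
position: [0.583, 0.0113, 0.0653]
tool_rot: [0.769, 0.64, -0.0, -0.001]
ft_force: [2.9, -0.3, 2.1]
grip_width: 0.0201
```

Call:
drive_tool([
  {"offset": [0,0.05,0.1],"delta_rot": [0,0,0],"jaw": 1.5},
  {"offset": [0,0.08,0.2],"delta_rot": [0,0,0],"jaw": 1.5},
  {"offset": [0,0.08,0.3],"delta_rot": [0,0,0],"jaw": 1.5},
  {"offset": [0,0.08,0.35],"delta_rot": [0,0,0],"jaw": 1.5},
  {"offset": [0,0.08,0.4],"delta_rot": [0,0,0],"jaw": 1.5},
  {"offset": [0,0.08,0.4],"delta_rot": [0,0,0],"jaw": 1.5},
  {"offset": [0,0.08,0.4],"delta_rot": [0,0,0],"jaw": 1.5},
  {"offset": [0,0.08,0.4],"delta_rot": [0,0,0],"jaw": 1.5},
])

```text
time: 13.52
position: [0.5831, 0.0113, 0.0619]
tool_rot: [0.769, 0.64, -0.0, -0.001]
ft_force: [1.3, 0.2, 8.7]
grip_width: 0.02
```

Call:
drive_tool([
  {"offset": [0,0,0.05],"delta_rot": [0,0,0],"jaw": 1.5},
  {"offset": [0,0,0.1],"delta_rot": [0,0,0],"jaw": 1.5},
  {"offset": [0,0,0.15],"delta_rot": [0,0,0],"jaw": 1.5},
  {"offset": [0,0,0.2],"delta_rot": [0,0,0],"jaw": 1.5},
  {"offset": [0,0,0.25],"delta_rot": [0,0,0],"jaw": 1.5},
  {"offset": [0,0,0.3],"delta_rot": [0,0,0],"jaw": 1.5},
  {"offset": [0,0,0.3],"delta_rot": [0,0,0],"jaw": 1.5},
  {"offset": [0,0,0.3],"delta_rot": [0,0,0],"jaw": 1.5},
])

```text
time: 14.18
position: [0.5832, 0.0113, 0.061]
tool_rot: [0.769, 0.64, -0.0, -0.001]
ft_force: [-2.5, -0.2, 22.8]
grip_width: 0.0198
```

Stiff stop at z 0.061 with 22.8 N, against 10.5 N needed. I'll hold and check.

Call:
drive_tool([
  {"offset": [0,0,0],"delta_rot": [0,0,0],"jaw": 1.5},
  {"offset": [0,0,0],"delta_rot": [0,0,0],"jaw": 1.5},
  {"offset": [0,0,0],"delta_rot": [0,0,0],"jaw": 1.5},
  {"offset": [0,0,0],"delta_rot": [0,0,0],"jaw": 1.5},
  {"offset": [0,0,0],"delta_rot": [0,0,0],"jaw": 1.5},
  {"offset": [0,0,0],"delta_rot": [0,0,0],"jaw": 1.5},
  {"offset": [0,0,0],"delta_rot": [0,0,0],"jaw": 1.5},
  {"offset": [0,0,0],"delta_rot": [0,0,0],"jaw": 1.5},
])

```text
time: 14.85
position: [0.5832, 0.0113, 0.061]
tool_rot: [0.769, 0.64, -0.0, -0.001]
ft_force: [-1.8, 0.1, 20.8]
grip_width: 0.0197
```

```bash
python3 - <<'E'
from h import *
go([.5833,.0112,.0613],79.5)
S=camera('side');T=camera('top')
cv2.imwrite("pics/side11.png",S[:,:,::-1])
a=cv2.resize(np.clip(S[170:240,280:370,::-1]*1.5,0,255).astype(np.uint8),None,fx=8,fy=8,interpolation=0);cv2.imwrite("pics/s11.png",a)
cv2.imwrite("pics/t11.png",cv2.resize(np.clip(T[130:290,160:480,::-1]*1.8,0,255).astype(np.uint8),None,fx=2.5,fy=2.5))
E
```

```text
now 14.85 [0.5832 0.0113 0.061 ] F [-1.83  0.1  20.77] g 0.0197 tiltxyaw 79.55
offset cm [-0.01  0.01 -0.03] rot [-0.12 -0.06  0.05]
q [-0.17  0.7   1.66  0.    0.78 -1.56]
```

View pics/s11.png

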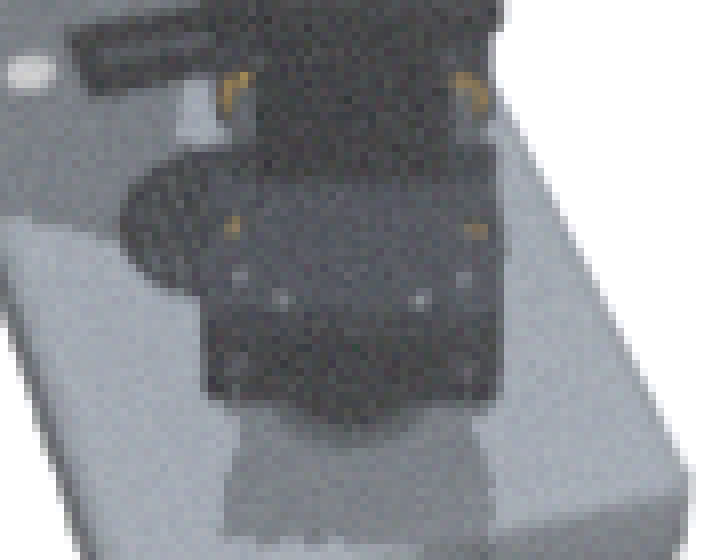

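View pics/t11.png

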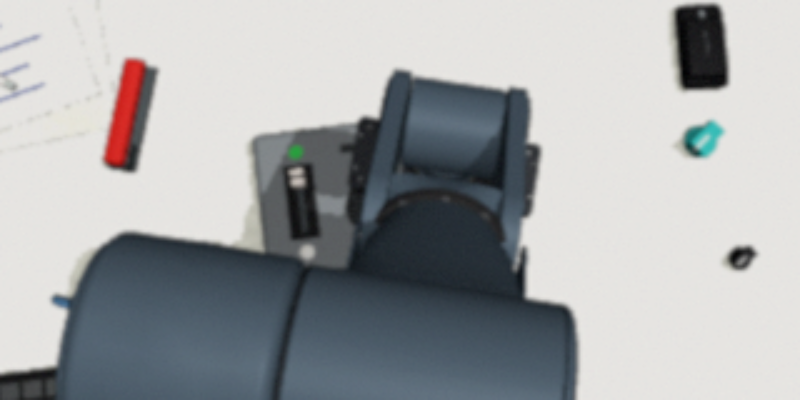

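View pics/side11.png

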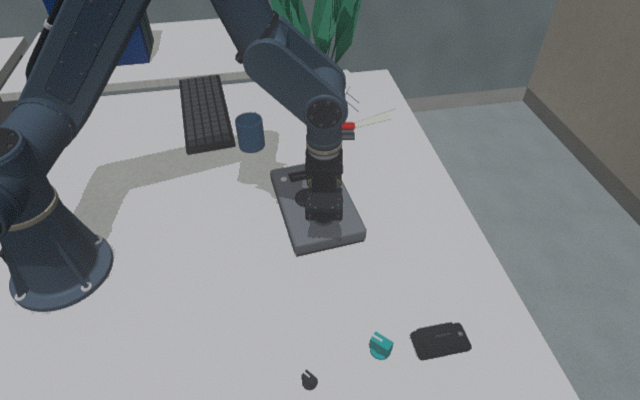

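```bash
python3 -c "
from rig import *
print(hand_in())"
```

```text
the job is handed in; nothing more can be done
None
```

I slid the selector to the green end. I then picked up the larger black knob, turned it about −38.5° to line up with the shaft's flat, pushed it fully home and pressed it in. I handed in at about 15 s of the 51 s allowed, with the arm still pressing at about 21 N and gripping at 50 N.

**Last checks:**
- **Selector:** it met the end stop with about 10 N. The camera put it at 0.049 m against the nominal 0.050 m in the top view. An earlier side-view reading, taken in the arm's shadow, gave only about 0.0465 m. I trusted the stop force and the top view.
- **Knob seating:** it went onto the shaft over the 14 mm with about 2 N or less along the shaft, so the key matched.
- **Knob pressed in:** it then went down another 4.3 mm against the spring to a hard stop. The bore mouth ended at about 0.050 m, as expected for fully pressed in. It held steady over a further 0.67 s.
- **Other objects:** the mug, mouse and stapler look unmoved. The mouse and stapler are clear in the top view; the mug is mostly hidden there but looks in place from the side.
- **Disagreement:** just before insertion, the side view suggested the knob was about 2 mm off sideways. The top view and the arm's own position did not agree, and the low insertion force showed it was aligned.

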